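# Fit the snap ring on the sander spindle

### The arm

A 6-joint arm with a two-finger parallel gripper is mounted at the origin on the work surface. World frame = base frame: x ahead of the robot, y to its left, z up, the work surface at z = 0. Lengths are in m, angles in rad, forces in N, time in s.
With the tool pointing down it reaches from about 0.35 to 0.775 m from the base axis. Payload 7.3 kg.
Tool frame: the origin (TCP) lies on the centre line of the jaws, within the pads' length; the fingertips stand 11 mm ahead of it and the grasp point (between the pads) lies 8 mm behind it; z points along the fingers, y is the direction in which the jaws open and shut (so a half turn about z gives the same grasp; the last joint's range is limited). The gripper opens to 92 mm and grips with 3 to 60 N. Pads are 19 mm wide; open, the fingers measure 130 mm over their backs; the gripper's body (75 mm by 190 mm) begins 47 mm behind the grasp point.
Start: joints at [0.955, 0.342, 1.524, -0, 1.275, -0.146], TCP at [0.238, 0.468, 0.238] pointing down, gripper open.
Joint ranges: [-2.53, 2.53], [-0.77, 2.02], [0.04, 2.7], [-1, 4.14], [0.28, 2.66], [-3.11, 3.11]. Speed limits (rad/s): [2.57, 2.57, 3.14, 3.14, 3.14, 3.14].

### API

Orientations are given as a unit quaternion [x, y, z, w].
In Python, from rig import sense, get_image, sign_off gives the robot as it stands.
- The arm moves only by the shell command python3 -m handwheel 'ROWS' [FORCE]. ROWS is JSON, a list of rows, each a list of 7 numbers: the shift along the tool's x, y, z in m, then the turn, a rotation vector about the tool's x, y, z in rad, then the closure, from -1 (fully open) to 1 (shut), so that 0 is half open. In form: [[tx, ty, tz, wx, wy, wz, fingers], ...]. A call has 1 to 10 rows; each row shifts and turns the commanded pose from where the row before left it, along the tool's axes as they then stand; what a row does not reach is not made up. A row lasts 1/8 s, in which the tool goes at most 62.5 mm and 10.7 degrees, less where a joint would pass 70% of its speed; a pose out of reach is approached as far as the arm can. A call is refused whole if a number of a shift passes 0.0625 or a number of a turn 0.188, either way. A call with a gripper value outside its range is refused whole. The fingers move at their own pace and stop on an object; FORCE is the grip in N (left out, the last holds). Time passes only in rows, so rows that do not move let the fingers close. It gives the time, the measured TCP pose, the force and the opening at its end, in the units of the state.
- sense(): the state, without advancing time (a new reading comes with each control period).
- get_image(name): name is "side" or "top" or "wrist"; returns a dict with "image" (480x640x3 uint8, red, green, blue), "range_z" (480x640 float32, m along the optical axis (not along the pixel's ray), 0 where there is no reading), "fx", "fy", "cx", "cy" (pixels), "k1" (the pictures are not rectified: a ray, as slopes to the right and down, at radius r is drawn at 1 + k1 r^2 times it, then the intrinsics apply), "rvec" (rotation vector, rad) and "tvec" (3), from world to camera coordinates, as OpenCV has them. Camera axes: x right, y down, z forward; pixel columns grow to the right and rows downward; lengths in m; the calibration is good to about 2 mm. A picture is of the moment at which its call begins.
- sign_off(): hands the job in, once; it reports no verdict.
The state is a dict: "time": time; "qpos": joint angles; "joint_velocities": joint speeds; "joint_efforts": joint torques, N m; "tcp_pos": TCP position; "eef_rot": TCP orientation; "ft_force": force on the tool from outside, world axes, zero at the start; "torque": the same for the moment, N m; "opening": opening from 0.0 (shut) to 1.0 (fully open).
Only numpy, scipy, OpenCV 4.12 (cv2) and the standard library are available. Lean on these libraries where they do the work, as an engineer would, in place of code of your own. Each camera call takes 0.05 s, during which the arm holds its last target.

### The job

The snap ring is already on the tips of the pliers that lie on the wooden rest: squeeze the pliers' handles together so that the ring spreads wide, bring it centred over the end of the sander's spindle and lower it, still spread, over the end and down to the groove above the washer. Finish there, holding: keep the handles squeezed and the ring spread, level with the groove and resting at most lightly on the washer, with the pliers in the gripper and not let go. Leave the varnish jar, the wood block and the white case where they are.

Things in the scene. Friction and masses are not known exactly. Their poses are not given: they have to be found in the camera images.
- pliers: Snap-ring pliers, 155 mm long, 0.2 kg, loose and flat on a wooden rest. Origin: midway between the two grey handles where to squeeze them, half-way up (45 mm above the bench), near the centre of mass. x to the nose and ring, y across to the left handle, z up. Handles 75 mm long (x -45 to 30), 12 thick, 24 tall. Pivot at x = 38 mm, a 20 mm boss.
- pliers_left (a joint): Angle of the left handle and jaw, rad; the right mirrors it. 0: handles open, ring shut. 0.15: at the stop, ring fully spread. Over the handles at the origin: 51 mm open (splayed, 66 at the rear), 40 mm squeezed (faces parallel). A spring opens them and shuts the ring when let go: 4 N starts to squeeze, 9 N reaches the stop, a grip of 20 to 30 N holds it well.
- rest: Wooden rest under the pliers, fixed: base 130 x 50 x 8 mm, a cross block 22 x 70 mm under the handles' rear (x -47 to -25 mm, top at 33 mm) and a block 16 x 34 mm under the pivot (x 38 to 54 mm, top at 37 mm); open between them for the fingers. Origin on the bench under its centre, x along the pliers to the nose within 0.06 rad.
- ring_center (a point): Centre of the snap ring, at x = 95 mm, y = z = 0 in the pliers' frame (same axes). Steel ring in two halves, one on each jaw, lying flat, 5 mm thick, 5 mm wide; inner diameter 20 mm at rest, too small for the spindle's 24 mm end. Fully spread, each half has moved about 8.5 mm outwards along y and the end passes with about 4 mm to spare all round.
- sander: Bench spindle sander, fixed to the bench: a grey 150 x 150 mm table plate 14 mm thick (a low switch on it, to z = 27 mm), from which a brown abrasive drum, 44 mm in diameter, stands in the middle, to z = 62 mm. On it a steel washer, 36 mm across (top at 66 mm), then the spindle's end with the groove. Origin at the centre of the plate's underside, on the bench; z up along the spindle.
- groove (a point): Centre of the ring groove on the spindle's axis, 71 mm above the bench: 19 mm in diameter, from the washer's top (66 mm) up to the land (76 mm). z up.
- spindle_end (a point): Centre of the flat top of the spindle's end, 88 mm above the bench: the land above the groove is 24 mm in diameter and 12 mm tall, its top edge chamfered 1.5 mm.
- varnish: Amber glass jar with a black lid, 52 mm in diameter and 75 mm tall, standing aside; origin at the centre of its underside. Not to be moved.
- block: Light wood block 90 x 32 x 28 mm beyond the work; origin at the centre of its underside. Not to be moved.
- case: White plastic case 110 x 75 x 40 mm standing aside; origin at the centre of its underside. Not to be moved.
Mind the look-alikes: they are no part of the job. Of the things that look like the pliers, the smallest one is meant.

How it is judged:
On the way:
1. the ring, spread by the squeezed handles, is centred over the end of the spindle and above it (value of joint pliers_left above 0.11 rad and horizontal distance between ring_center and groove below 0.008 m and z of ring_center in the frame of spindle_end above 0.002 m and contact force between the fingers and pliers above 3 N), for 0.05 s.
At the end, for the whole second after the job is handed in: Gripper still holding the pliers squeezed (pliers_left over 0.11 rad, finger force over 3 N), at rest; spread ring around the spindle: centre within 7 mm of the axis, 4.5 mm below to 4 mm above the groove's middle, level within 0.17 rad, under 10 N on the sander; jar, block, case not moved 30 mm (value of joint pliers_left above 0.11 rad and contact force between the fingers and pliers above 3 N and horizontal distance between ring_center and groove below 0.007 m and z of ring_center in the frame of groove between -0.0045 and 0.004 m and angle between pliers's own z axis and vertical below 0.17 rad and contact force between pliers and sander below 10 N and linear speed of pliers below 0.03 m/s); the arm keeps its last pose, push and grip.
It fails at once if the jar, the block or the case is moved more than 30 mm (distance of any of varnish, block, case from where it was at the start of the episode above 0.03 m).
It also fails if it takes over 38 s, if anything falls off the work surface, if the arm or the gripper's body presses on something with over 40 N, if the wrist force passes 120 N, or if a joint passes its speed limit or range.

## Working session

There is one attempt and no reset: what is moved stays moved. The work goes in short steps, Python scripts to look and compute and a shell command to move; the robot and the scene stay as the last step left them, time stands still between calls to the robot, and variables do not carry over. Pictures are saved under pics/ and viewed, and the job is handed in when it is done.

```bash
mkdir -p pics; ls; cat > h.py <<'E'
import numpy as np, cv2
from rig import sense, get_image
from scipy.spatial.transform import Rotation as R
def snap(name, tag):
    d=get_image(name); cv2.imwrite(f'pics/{tag}.png', d['image'][:,:,::-1]); np.savez(f'pics/{tag}.npz', **d); return d
def load(tag): return dict(np.load(f'pics/{tag}.npz'))
def ray(d,u,v):
    xd=(u-d['cx'])/d['fx']; yd=(v-d['cy'])/d['fy']; x,y=xd,yd
    for _ in range(20):
        s=1+d['k1']*(x*x+y*y); x,y=xd/s,yd/s
    Rm=cv2.Rodrigues(np.array(d['rvec'],float).reshape(3,1))[0]; t=np.array(d['tvec'],float).ravel()
    return -Rm.T@t, Rm.T@np.array([x,y,1.0])
def onplane(d,u,v,z):
    o,r=ray(d,u,v); return o+r*(z-o[2])/r[2]
def proj(d,p):
    Rm=cv2.Rodrigues(np.array(d['rvec'],float).reshape(3,1))[0]; c=Rm@np.array(p)+np.array(d['tvec']).ravel()
    x,y=c[0]/c[2],c[1]/c[2]; s=1+d['k1']*(x*x+y*y); return d['fx']*x*s+d['cx'],d['fy']*y*s+d['cy']
def deproj(d,u,v):
    o,r=ray(d,u,v); return o+r*float(d['range_z'][int(v),int(u)])
E
python3 - <<'E'
from h import *
for n in('top','side','wrist'):
    d=snap(n,n+'0'); print(n,d['fx'],d['k1'],ray(d,320,240))
print(sense())
E
```

```text
pics
top 484.730686248346 -0.05218339599916999 (array([0.37887456, 0.01454888, 1.07554365]), array([ 0.2083637 , -0.03956962, -0.97733772]))
side 576.8162560309772 -0.060444622082714505 (array([ 0.29271264, -0.91950066,  0.91595529]), array([ 0.23980321,  0.7294775 , -0.64074024]))
wrist 408.78288649085516 0.03200323369176715 (array([0.16430916, 0.50526849, 0.38402682]), array([ 0.27834821, -0.13402574, -0.95112961]))
{'time': 0.15, 'qpos': array([ 9.54971967e-01,  3.42566043e-01,  1.52478062e+00, -6.03579427e-06,
        1.27536916e+00, -1.45960492e-01]), 'joint_velocities': array([ 0.00078726, -0.00047155, -0.00191956, -0.00045422,  0.00210926,
        0.00100977]), 'joint_efforts': array([ 1.67920505e-03, -4.31469548e+01, -2.44353873e+01,  7.18373177e-02,
        5.38054132e-02, -1.16261267e-04]), 'tcp_pos': array([0.23750365, 0.46789659, 0.23720877]), 'eef_rot': array([ 2.32775897e-01,  9.72530239e-01, -5.22412513e-04, -2.06089476e-04]), 'ft_force': array([ 0.42816152, -1.02650133,  0.52304217]), 'torque': array([0.0053968 , 0.03470645, 0.03458638]), 'opening': 0.9999694907151064}
```

View pics/top0.png

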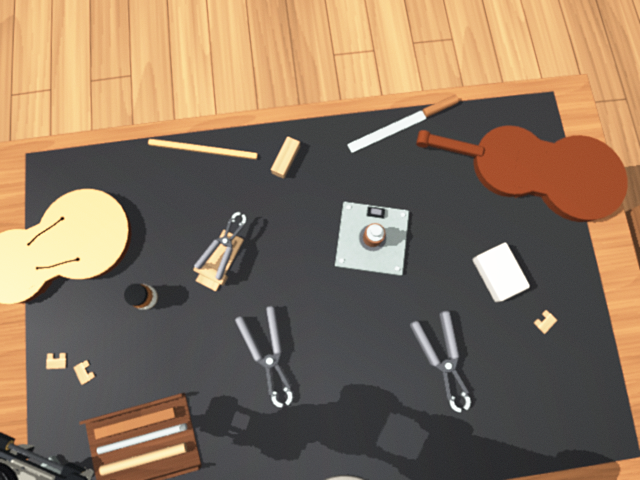

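View pics/side0.png

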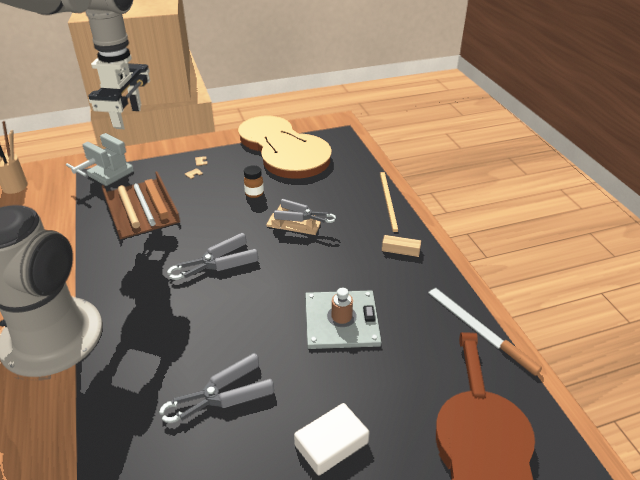

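View pics/wrist0.png

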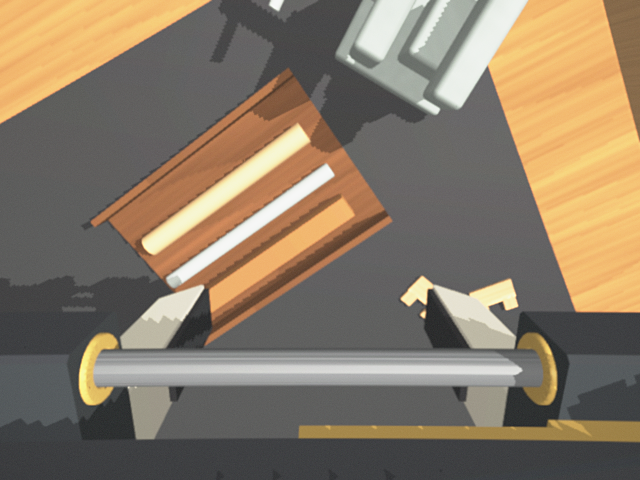

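The top view has three plier-like things: small pliers on the wooden rest at (222,243), and larger pliers lying on the bench at (268,360) and (448,365). The smallest, on the rest with its nose up and to the right, is the one meant. The spindle is at (374,234), the jar (142,296), the block (286,157) and the case (500,272). I'll check the choice in a close crop.

```bash
python3 - <<'E'
from h import *
d=load('top0'); im=d['image'][:,:,::-1]
a=cv2.resize(im[200:300,180:260],None,fx=5,fy=5,interpolation=cv2.INTER_CUBIC)
b=cv2.resize(im[195:280,330:415],(425,425),interpolation=cv2.INTER_CUBIC)
c=np.zeros((500,825,3),np.uint8); c[:,:400]=a; c[:425,400:]=b
cv2.imwrite('pics/crop0.png',c[:,:800])
s=load('side0')['image'][:,:,::-1]
cv2.imwrite('pics/crop1.png',np.hstack([cv2.resize(s[190:240,260:340],(400,250),interpolation=2),cv2.resize(s[280:352,295:385],(400,250),interpolation=2)]))
E
```

```text
(no output)
```

View pics/crop0.png

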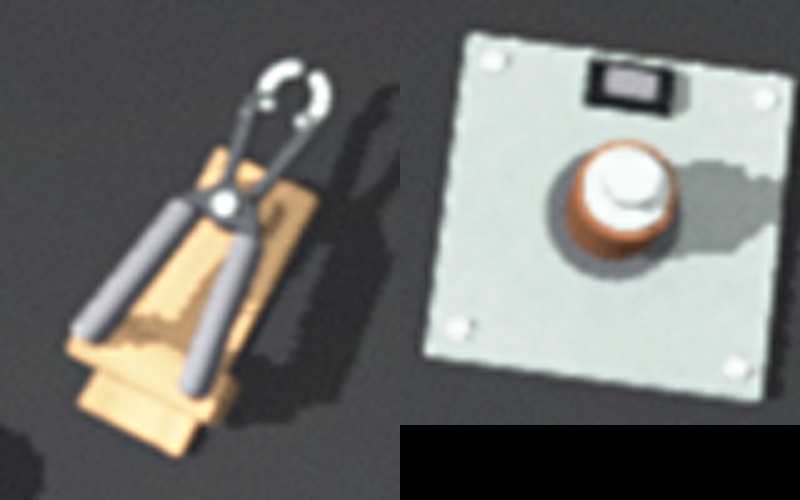

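View pics/crop1.png

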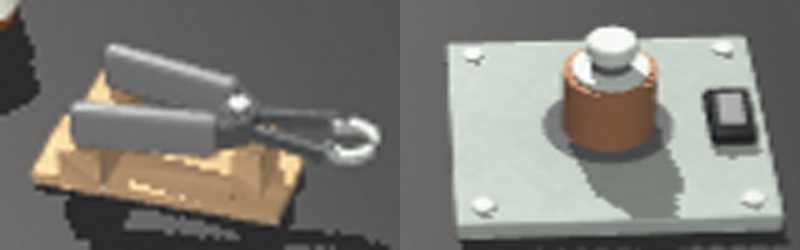

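The crop confirms it: grey-handled small pliers on a wooden rest, ring on the tips, open. Next, the measurements.

```bash
cat >> h.py <<'E'
def tri(d1,p1,d2,p2):
    o1,r1=ray(d1,*p1);o2,r2=ray(d2,*p2); A=np.stack([r1,-r2],1); s=np.linalg.lstsq(A,o2-o1,rcond=None)[0]
    a=o1+s[0]*r1;b=o2+s[1]*r2; return (a+b)/2,np.linalg.norm(a-b)
E
python3 - <<'E'
from h import *
np.set_printoptions(precision=4,suppress=True)
t=load('top0'); s=load('side0')
print('pivot',tri(t,(224.8,241),s,(307.6,210.4)), onplane(t,224.8,241,.059), onplane(s,307.6,210.4,.059))
print('ring',tri(t,(239,218.6),s,(330.4,218)), onplane(t,239,218.6,.0475), onplane(s,330.4,218,.0475))
print('rearL,R',onplane(t,197,266.6,.057),onplane(t,219,277.6,.057))
print('spin',tri(t,(377,230),s,(342.7,290.9)), onplane(t,377,230,.088), onplane(s,342.7,290.9,.088))
# white spindle-top via depth
for d,n in((t,'t'),(s,'s')):
    z=d['range_z']; H,W=z.shape
    v,u=np.mgrid[0:H,0:W]
    sel=(z>0); 
    pts=[];
    reg=(slice(205,260),slice(350,400)) if n=='t' else (slice(280,335),slice(320,365))
    for vv,uu in zip(v[reg].ravel(),u[reg].ravel()):
        if z[vv,uu]>0: pts.append(np.r_[deproj(d,uu,vv),uu,vv])
    P=np.array(pts); q=P[P[:,2]>.081]; print(n,len(q),q.mean(0),np.median(q[:,2]), (q[:,:2].max(0)+q[:,:2].min(0))/2)
# ring & handles via depth
for d,n,reg in((t,'t',(slice(195,300),slice(180,265))),(s,'s',(slice(185,245),slice(260,345)))):
    P=[]
    z=d['range_z']
    for vv in range(reg[0].start,reg[0].stop):
        for uu in range(reg[1].start,reg[1].stop):
            if z[vv,uu]>0: P.append(np.r_[deproj(d,uu,vv),d['image'][vv,uu]])
    P=np.array(P); q=P[(P[:,2]>.03)]; 
    w=q[(q[:,3:].min(1)>165)]; print(n,'white',len(w)); print(w[:,:3][::max(1,len(w)//12)])
    g=q[(q[:,2]>.045)&(np.ptp(q[:,3:],axis=1)<30)]
    c=g[:,:2].mean(0); uu,ss,vt=np.linalg.svd(g[:,:2]-c); print('grey',len(g),c,np.median(g[:,2]),np.arctan2(vt[0,1],vt[0,0]))
# plate corners
c=[(343,202),(410,208.5),(402,275),(336,266)]
for p in [(466-400,33),(794-400,77),(766-400,402),(424-400,355)]:
    print(onplane(t,p[0]/5+330,p[1]/5+195,.014))
E
```

```text
pivot (array([0.6202, 0.1769, 0.0568]), np.float64(0.0008813328958439345)) [0.6192 0.1766 0.059 ] [0.6198 0.1741 0.059 ]
ring (array([0.6686, 0.1431, 0.0463]), np.float64(0.00045681775335576047)) [0.6681 0.143  0.0475] [0.6684 0.1417 0.0475]
rearL,R [0.5715 0.2408 0.057 ] [0.5421 0.1961 0.057 ]
spin (array([ 0.5953, -0.1464,  0.0903]), np.float64(0.0003315793345993892)) [ 0.5956 -0.1467  0.088 ] [ 0.5963 -0.1442  0.088 ]
t 102 [  0.5957  -0.1445   0.0878 375.9216 230.1471] 0.08790922971627846 [ 0.5958 -0.1446]
s 96 [  0.5948  -0.1466   0.0871 342.375  292.1771] 0.08753667942925741 [ 0.5954 -0.1457]
t white 430
[[0.6819 0.1506 0.0474]
 [0.6672 0.1587 0.0462]
 [0.6214 0.1799 0.061 ]
 [0.6112 0.2025 0.0603]
 [0.6025 0.2149 0.0561]
 [0.5883 0.1766 0.0594]
 [0.5792 0.1866 0.0562]
 [0.576  0.2436 0.0531]
 [0.5667 0.2316 0.0328]
 [0.563  0.2383 0.0336]
 [0.5517 0.1932 0.0569]
 [0.5521 0.2217 0.0333]
 [0.5402 0.1966 0.0329]]
grey 651 [0.6067 0.1868] 0.05440937092354381 2.547855435252539
s white 125
[[0.5394 0.3483 0.0352]
 [0.5843 0.2367 0.0555]
 [0.5968 0.2252 0.0544]
 [0.6082 0.21   0.0562]
 [0.6203 0.1981 0.0555]
 [0.6174 0.1799 0.0566]
 [0.5564 0.1912 0.0597]
 [0.5622 0.1947 0.0527]
 [0.5844 0.1817 0.0569]
 [0.6    0.1738 0.0558]
 [0.6803 0.1492 0.0485]
 [0.5369 0.2002 0.0328]
 [0.6691 0.1319 0.0483]]
grey 522 [0.6034 0.1864] 0.05119706271994451 -0.5745553968073163
[ 0.6874 -0.0925  0.014 ]
[ 0.6481 -0.2378  0.014 ]
[ 0.5026 -0.2006  0.014 ]
[ 0.5426 -0.0534  0.014 ]
```

```bash
python3 -m handwheel '[[0,0,0,0,0,0.127,-1],[-0.03,-0.0018,0,0,0,0,-1],[-0.03,-0.0018,0,0,0,0,-1],[-0.03,-0.0018,0,0,0,0,-1],[-0.03,-0.0018,0,0,0,0,-1],[-0.03,-0.0018,0,0,0,0,-1],[-0.03,-0.0018,0,0,0,0,-1],[-0.03,-0.0018,0,0,0,0,-1],[-0.03,-0.0018,0,0,0,0,-1]]' 25 && python3 -m handwheel '[[-0.03,-0.0018,0.005,0,0,0,-1],[-0.03,-0.0018,0.015,0,0,0,-1],[-0.03,-0.0018,0.015,0,0,0,-1],[-0.03,-0.0018,0.015,0,0,0,-1],[-0.03,-0.0018,0.015,0,0,0,-1],[-0.03,-0.0018,0.015,0,0,0,-1],[-0.023,-0.0018,0,0,0,0,-1],[0,0,0,0,0,0,-1],[0,0,0,0,0,0,-1]]'
python3 - <<'E'
from h import *
for n in('top','wrist'): snap(n,n+'1')
s=sense(); print(s['tcp_pos'],R.from_quat(s['eef_rot']).as_matrix().round(4),s['ft_force'])
E
```

```text
time: 1.27
tcp_pos: [0.4287, 0.3206, 0.2375]
eef_rot: [0.294, 0.956, -0.0, -0.0]
ft_force: [-0.8, 0.3, -0.5]
opening: 0.998
time: 2.4
tcp_pos: [0.5883, 0.1972, 0.1575]
eef_rot: [0.294, 0.956, -0.0, -0.0]
ft_force: [-0.3, 0.9, 0.0]
opening: 0.999
[0.58823793 0.19755162 0.15788455] [[-8.276e-01  5.613e-01 -2.000e-04]
 [ 5.613e-01  8.276e-01  2.000e-04]
 [ 3.000e-04  1.000e-04 -1.000e+00]] [-0.68576956  0.55579351 -0.62439096]
```

View pics/wrist1.png

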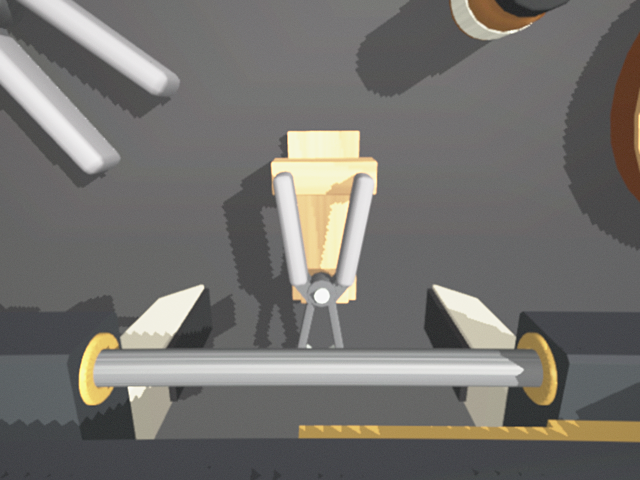

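The wrist view shows the pliers centred between the jaws: pivot at (321.5,296), handle rear ends at about (284,178) and (365,180). Next I refine from these.

```bash
python3 - <<'E'
from h import *
np.set_printoptions(precision=4,suppress=True)
w=load('wrist1'); s=sense(); Rm=R.from_quat(s['eef_rot']).as_matrix()
for n,p,z in(('piv',(321.5,296),.059),('rl',(284,176),.055),('rr',(365.5,177),.055),('fl',(299,283),.056),('fr',(346,283),.056)):
    q=onplane(w,*p,z); print(n,q, Rm.T@(q-s['tcp_pos']), deproj(w,*p))
q=load('top1'); 
E
```

```text
piv [0.6201 0.1797 0.059 ] [-0.0364  0.0031  0.0989] [0.6208 0.1792 0.0573]
rl [0.542  0.2046 0.055 ] [ 0.0422 -0.0201  0.1029] [0.542  0.2046 0.0548]
rr [0.5704 0.2455 0.055 ] [0.0417 0.0297 0.1029] [0.5706 0.2455 0.0539]
fl [0.6051 0.1718 0.056 ] [-0.0284 -0.0118  0.1019] [0.6051 0.1718 0.056 ]
fr [0.6226 0.1976 0.056 ] [-0.0284  0.0193  0.1019] [0.622  0.1979 0.0575]
```

```bash
python3 -m handwheel '[[0,0.0028,0.02,0,0,0.012,-1],[0,0,0.03,0,0,0,-1],[0,0,0.03,0,0,0,-1],[0,0,0.02,0,0,0,-1],[0,0,0.015,0,0,0,-1],[0,0,0.006,0,0,0,-1],[0,0,0,0,0,0,-1],[0,0,0,0,0,0,-1]]' 8
python3 - <<'E'
from h import *
snap('side','side2');snap('wrist','wrist2'); s=sense(); print(s['tcp_pos'],s['ft_force'])
im=load('side2')['image'][:,:,::-1]; cv2.imwrite('pics/side2c.png',cv2.resize(im[120:270,220:380],(640,600),interpolation=2))
E
```

```text
time: 3.5
tcp_pos: [0.591, 0.1993, 0.0376]
eef_rot: [0.3, 0.954, 0.0, 0.001]
ft_force: [0.1, 0.2, -0.5]
opening: 1.003
[0.59095658 0.19925826 0.03754398] [-0.42809871  0.00993415 -0.35592251]
```

View pics/side2c.png

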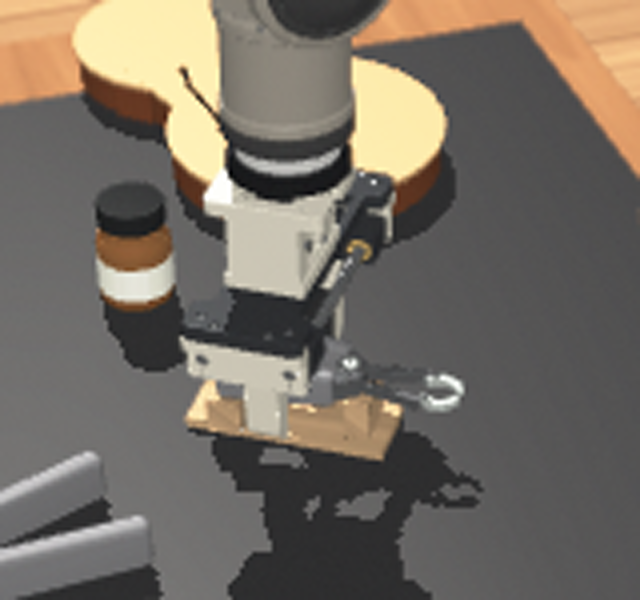

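View pics/wrist2.png

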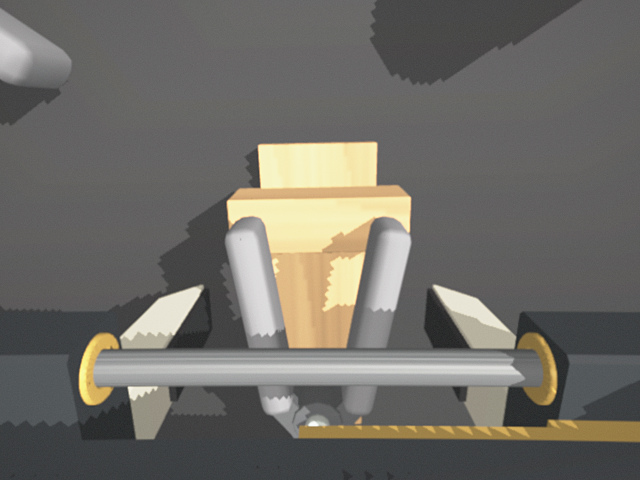

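The fingers straddle the handles between the rest's blocks, and the handles are centred at about column 318 between the jaws. Closing now.

```bash
python3 -m handwheel '[[0,0,0,0,0,0,-0.2],[0,0,0,0,0,0,0],[0,0,0,0,0,0,0.2],[0,0,0,0,0,0,0.4],[0,0,0,0,0,0,1],[0,0,0,0,0,0,1],[0,0,0,0,0,0,1],[0,0,0,0,0,0,1]]' 25
python3 - <<'E'
from h import *
snap('side','side3');snap('wrist','wrist3'); snap('top','top3'); s=sense(); print(s['tcp_pos'],s['ft_force'],s['opening']*92)
im=load('side3')['image'][:,:,::-1]; im2=load('top3')['image'][:,:,::-1]; cv2.imwrite('pics/side3c.png',np.hstack([cv2.resize(im[180:240,270:350],(400,300),interpolation=2),cv2.resize(im2[195:255,190:270],(400,300),interpolation=2)]))
E
```

```text
time: 4.6
tcp_pos: [0.5903, 0.1993, 0.0367]
eef_rot: [0.3, 0.954, 0.0, -0.0]
ft_force: [-2.4, 0.6, 0.9]
opening: 0.43
[0.59037759 0.19924243 0.0367366 ] [-2.0368807   0.33848253  0.7456597 ] 39.17790590710281
```

View pics/side3c.png

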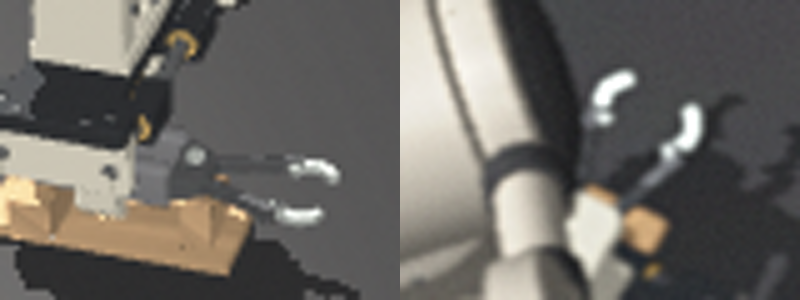

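View pics/wrist3.png

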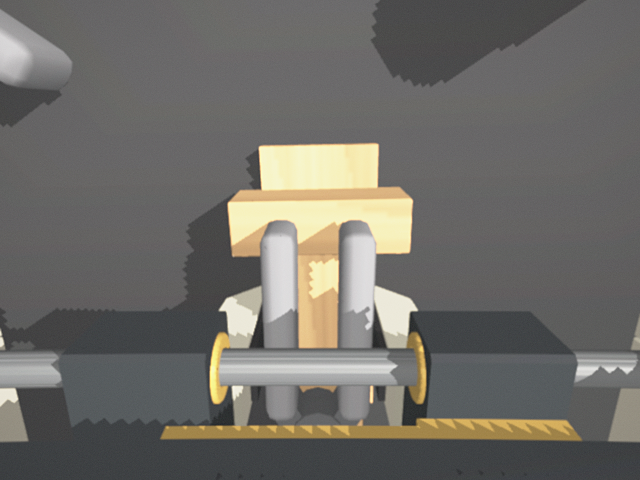

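The handles are parallel (39 mm over them) and the ring halves stand apart. Lifting, then moving towards the spindle.

```bash
python3 -m handwheel '[[0,0,-0.004,0,0,0,1],[0,0,-0.008,0,0,0,1],[0,0,-0.015,0,0,0,1],[0,0,-0.02,0,0,0,1],[0,0,-0.02,0,0,0,1],[0,0,-0.02,0,0,0,1],[0,0,-0.01,0,0,0,1],[0,0,0,0,0,0,1],[0,0,0,0,0,0,1]]' 28
python3 - <<'E'
from h import *
np.set_printoptions(precision=4,suppress=True)
a=snap('side','side4'); b=snap('top','top4'); s=sense(); print(s['tcp_pos'],s['ft_force'],s['opening']*92)
Rm=R.from_quat(s['eef_rot']).as_matrix(); print(Rm)
g=s['tcp_pos']-Rm[:,2]*.008; rc=g-Rm[:,0]*.095; print('pred ring',rc)
print(proj(a,rc),proj(b,rc))
o=[]
for d in(a,b):
    u,v=map(int,proj(d,rc)); im=d['image'][:,:,::-1]; print(u-30,v-30); o.append(cv2.resize(im[v-30:v+30,u-30:u+30],(400,400),interpolation=2))
cv2.imwrite('pics/c4.png',np.hstack(o))
E
```

```text
time: 5.88
tcp_pos: [0.59, 0.1991, 0.133]
eef_rot: [0.3, 0.954, -0.0, -0.001]
ft_force: [-0.3, -0.0, -2.3]
opening: 0.426
[0.59   0.199  0.1328] [ 0.1458 -0.3159 -2.5918] 38.99680424571997
[[-0.8203  0.5719 -0.0016]
 [ 0.5719  0.8203 -0.0003]
 [ 0.0012 -0.0012 -1.    ]]
pred ring [0.668  0.1447 0.1407]
(np.float64(330.35065104318863), np.float64(186.02483686367657)) (np.float64(231.1755928320954), np.float64(206.92203371231005))
300 156
201 176
```

View pics/c4.png

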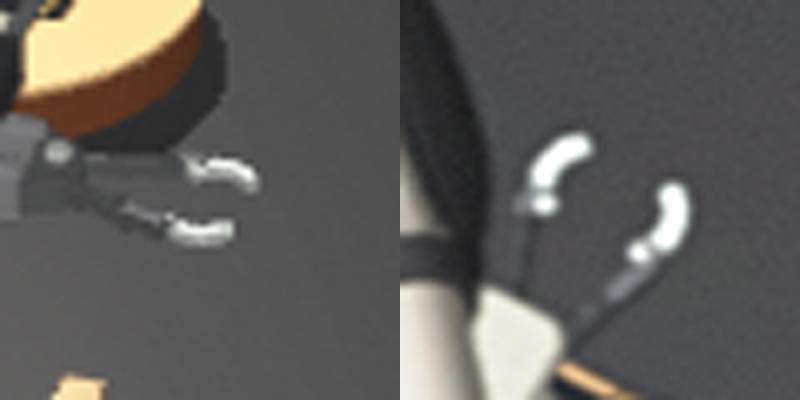

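The pliers are held and the ring is spread, its halves near (212,203) in the side crop and (210,197) in the top crop, close to the prediction (200,200). Now going over the spindle, staying high.

```bash
python3 -m handwheel '[[-0.004,-0.01,0,0,0,0,1],[-0.0076,-0.02,0,0,0,0,1],[-0.0076,-0.02,0,0,0,0,1],[-0.0076,-0.02,0,0,0,0,1],[-0.0076,-0.02,0,0,0,0,1],[-0.0076,-0.02,0,0,0,0,1],[-0.0076,-0.02,0,0,0,0,1],[-0.0076,-0.02,0,0,0,0,1],[-0.0076,-0.02,0,0,0,0,1],[-0.0076,-0.02,0,0,0,0,1]]' && python3 -m handwheel '[[-0.0076,-0.02,0.005,0,0,0,1],[-0.0076,-0.02,0.005,0,0,0,1],[-0.0076,-0.02,0.005,0,0,0,1],[-0.0076,-0.02,0.005,0,0,0,1],[-0.0036,-0.0094,0,0,0,0,1],[0,0,0,0,0,0,1],[0,0,0,0,0,0,1]]'
cat > look.py <<'E'
from h import *
import sys
np.set_printoptions(precision=4,suppress=True)
tag=sys.argv[1]
a=snap('side','side'+tag); b=snap('top','top'+tag); s=sense(); print(s['tcp_pos'],s['ft_force'],s['opening']*92)
Rm=R.from_quat(s['eef_rot']).as_matrix(); print(Rm)
g=s['tcp_pos']-Rm[:,2]*.008; rc=g-Rm[:,0]*.095; print('pred ring',rc)
o=[]
for d in(a,b):
    u,v=proj(d,rc); print('pred px',u,v); u,v=int(u),int(v); im=d['image'][:,:,::-1]; print('crop org',u-25,v-25); o.append(cv2.resize(im[v-25:v+25,u-25:u+25],(400,400),interpolation=2))
cv2.imwrite(f'pics/c{tag}.png',np.hstack(o))
E
python3 look.py 5
```

```text
time: 7.22
tcp_pos: [0.5408, 0.0006, 0.1338]
eef_rot: [0.3, 0.954, 0.0, 0.0]
ft_force: [1.0, 1.0, -2.4]
opening: 0.427
time: 8.1
tcp_pos: [0.5182, -0.0905, 0.114]
eef_rot: [0.3, 0.954, 0.0, 0.0]
ft_force: [-0.5, 0.7, -2.3]
opening: 0.423
[ 0.5182 -0.0902  0.1139] [ 0.5242  0.554  -1.3859] 39.36784205935184
[[-0.8209  0.5711  0.0004]
 [ 0.5711  0.8209  0.0001]
 [-0.0003  0.0003 -1.    ]]
pred ring [ 0.5962 -0.1445  0.1219]
pred px 343.1589977819446 278.9093782597275
crop org 318 253
pred px 378.01230605304147 225.9983208139406
crop org 353 200
```

View pics/c5.png

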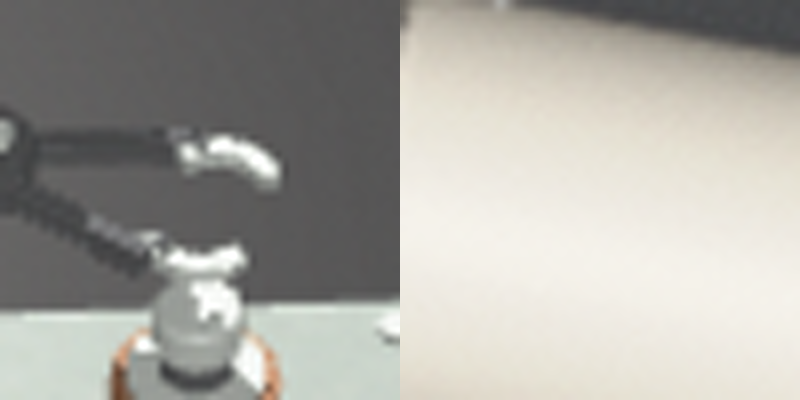

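View pics/top5.png

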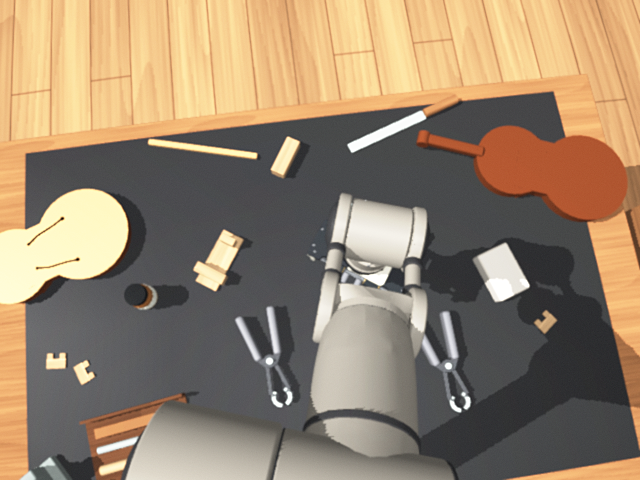

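The top view is hidden by the arm. The side crop shows the ring halves at (235,155) and (205,258) above the spindle end at (200,305), crop pixels. I'll locate the ring with the side depth and with the earlier top and side pair from the lift.

```bash
cat > ringpts.py <<'E'
from h import *
import sys
np.set_printoptions(precision=4,suppress=True)
def pts(d,rc,win=25):
    u0,v0=map(int,proj(d,rc)); P=[]
    for v in range(v0-win,v0+win):
        for u in range(u0-win,u0+win):
            if d['range_z'][v,u]>0: P.append(np.r_[deproj(d,u,v),d['image'][v,u],u,v])
    return np.array(P)
def ana(d,tcp,Rm,name,thr=140):
    rc=tcp-Rm[:,2]*.008-Rm[:,0]*.095
    P=pts(d,rc); 
    # pliers frame: x=-toolx,y=tooly,z=-toolz
    F=np.stack([-Rm[:,0],Rm[:,1],-Rm[:,2]],1); L=(P[:,:3]-rc)@F
    m=(np.abs(L[:,2])<.012)&(P[:,3:6].min(1)>thr)&(L[:,0]>-.02)&(np.abs(L[:,:2]).max(1)<.035)
    for sg in(1,-1):
        k=m&(sg*L[:,1]>0); q=L[k]
        if len(q): print(name,sg,len(q),'mean',q.mean(0),'min',q.min(0),'max',q.max(0), 'p10/90',np.percentile(q,10,0),np.percentile(q,90,0))
E
python3 - <<'E'
from ringpts import *
R4=np.array([[-.8203,.5719,-.0016],[.5719,.8203,-.0003],[.0012,-.0012,-1]]); t4=np.array([.59,.199,.1328])
ana(load('top4'),t4,R4,'top4'); ana(load('side4'),t4,R4,'side4')
s=sense(); ana(load('side5'),s['tcp_pos'],R.from_quat(s['eef_rot']).as_matrix(),'side5')
# spindle in side5
P=pts(load('side5'),[.5955,-.1455,.08],20); k=(P[:,2]>.082)&(P[:,2]<.092); q=P[k]; print(len(q),q[:,:3].mean(0),q[:,:2].min(0),q[:,:2].max(0))
E
```

```text
top4 1 44 mean [0.0025 0.0176 0.0033] min [-0.0104  0.0124 -0.0011] max [0.0161 0.022  0.0082] p10/90 [-0.0081  0.0144  0.0011] [0.0124 0.021  0.0057]
top4 -1 40 mean [ 0.0016 -0.0192  0.0032] min [-0.0106 -0.0232 -0.0011] max [ 0.0135 -0.0134  0.0073] p10/90 [-0.0082 -0.0221  0.0005] [ 0.0111 -0.0155  0.0061]
side4 1 25 mean [0.0005 0.0183 0.0024] min [-0.0117  0.0141 -0.0006] max [0.012  0.0269 0.0066] p10/90 [-0.0083  0.0153 -0.0002] [0.0101 0.0214 0.004 ]
side4 -1 23 mean [ 0.0036 -0.0188  0.0012] min [-0.0077 -0.0262 -0.0036] max [ 0.0129 -0.0121  0.0052] p10/90 [-0.0043 -0.0221 -0.0011] [ 0.0117 -0.0143  0.0033]
side5 1 40 mean [0.0016 0.0185 0.002 ] min [-0.0118  0.0137 -0.0015] max [0.014  0.0245 0.007 ] p10/90 [-0.0076  0.0152 -0.0005] [0.012  0.0214 0.0046]
side5 -1 38 mean [ 0.003  -0.02    0.0017] min [-0.0106 -0.025  -0.0018] max [ 0.0135 -0.013   0.0084] p10/90 [-0.0069 -0.0235 -0.0007] [ 0.0116 -0.0153  0.004 ]
94 [ 0.5948 -0.1463  0.0867] [ 0.5844 -0.1575] [ 0.6069 -0.1334]
```

The measured ring centre is about 2 mm further along the nose than predicted, so it needs a correction of about 1.8 mm in x and 0.8 mm in y. I'll correct this, descend part way and look again.

```bash
python3 -m handwheel '[[0.0018,-0.0008,0.005,0,0,0,1],[0,0,0.008,0,0,0,1],[0,0,0.007,0,0,0,1],[0,0,0.004,0,0,0,1],[0,0,0,0,0,0,1],[0,0,0,0,0,0,1]]'
python3 look.py 6; python3 - <<'E'
from ringpts import *
s=sense(); ana(load('side6'),s['tcp_pos'],R.from_quat(s['eef_rot']).as_matrix(),'side6')
E
```

```text
time: 8.95
tcp_pos: [0.5162, -0.0906, 0.0899]
eef_rot: [0.3, 0.954, 0.0, 0.0]
ft_force: [-0.6, -0.1, -1.8]
opening: 0.428
[ 0.5162 -0.0906  0.09  ] [ 0.0489 -0.1307 -2.4658] 39.00775530466133
[[-0.8203  0.5719  0.0006]
 [ 0.5719  0.8203 -0.0001]
 [-0.0005  0.0003 -1.    ]]
pred ring [ 0.5942 -0.1449  0.098 ]
pred px 341.94989486026316 287.84298844319227
crop org 316 262
pred px 376.86041197385987 229.67459597358067
crop org 351 204
side6 1 71 mean [ 0.0008  0.0125 -0.0036] min [-0.0105  0.     -0.0119] max [0.0151 0.0267 0.0054] p10/90 [-0.0068  0.0021 -0.0108] [0.0096 0.0216 0.0033]
side6 -1 52 mean [ 0.0025 -0.0161 -0.0007] min [-0.0096 -0.0259 -0.0105] max [ 0.0147 -0.0004  0.0061] p10/90 [-0.0063 -0.0228 -0.0095] [ 0.0112 -0.0029  0.0045]
```

View pics/c6.png

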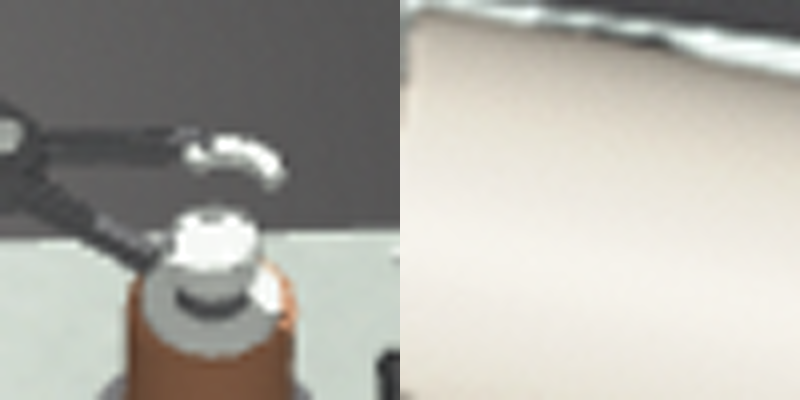

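The spindle's end at (215,240) sits between the two halves, (235,155) and (205,258), so it is centred to within 1–2 mm. Lowering and watching the force.

```bash
python3 -m handwheel '[[0,0,0.003,0,0,0,1],[0,0,0.003,0,0,0,1],[0,0,0.003,0,0,0,1],[0,0,0.003,0,0,0,1],[0,0,0.002,0,0,0,1],[0,0,0,0,0,0,1]]'; python3 look.py 7
```

```text
time: 9.8
tcp_pos: [0.516, -0.0905, 0.0755]
eef_rot: [0.3, 0.954, 0.0, -0.0]
ft_force: [0.3, 0.6, -2.3]
opening: 0.426
[ 0.5161 -0.0905  0.0757] [-0.2914  0.1819 -1.9984] 39.52307213998746
[[-0.8203  0.5719  0.0001]
 [ 0.5719  0.8203  0.0001]
 [-0.      0.0001 -1.    ]]
pred ring [ 0.594  -0.1448  0.0837]
pred px 341.6883003466718 292.8510601911439
crop org 316 267
pred px 375.9824782214892 231.31666193470616
crop org 350 206
```

View pics/c7.png

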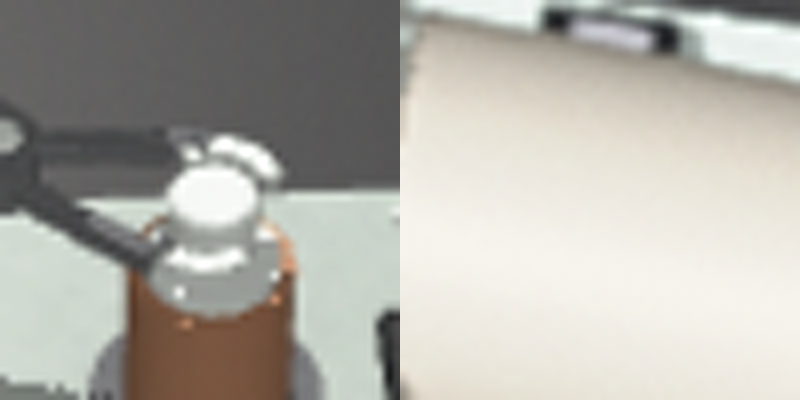

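The ring is around the land with no contact force (still only the 2 N weight). The far half is at (240,155) and the near half at (205,255). On to the groove, 12 mm further.

```bash
python3 -m handwheel '[[0,0,0.003,0,0,0,1],[0,0,0.003,0,0,0,1],[0,0,0.003,0,0,0,1],[0,0,0.002,0,0,0,1],[0,0,0.0012,0,0,0,1],[0,0,0,0,0,0,1],[0,0,0,0,0,0,1],[0,0,0,0,0,0,1]]'; python3 look.py 8; python3 - <<'E'
from ringpts import *
d=load('side8'); P=pts(d,[.5955,-.1455,.07],30); s=sense(); Rm=R.from_quat(s['eef_rot']).as_matrix()
rc=s['tcp_pos']-Rm[:,2]*.008-Rm[:,0]*.095; F=np.stack([-Rm[:,0],Rm[:,1],-Rm[:,2]],1); L=(P[:,:3]-rc)@F
for sg in(1,-1):
    m=(sg*L[:,1]>.0155)&(sg*L[:,1]<.026)&(np.abs(L[:,0])<.014)&(np.abs(L[:,2])<.008); q=L[m]; print(sg,len(q),q.mean(0) if len(q) else '', np.percentile(q[:,2],[10,50,90]) if len(q) else '')
m=P[:,2]>.083; q=P[m]; print('top',q[:,:3].mean(0),(q[:,:2].min(0)+q[:,:2].max(0))/2)
E
```

```text
time: 10.9
tcp_pos: [0.5161, -0.0905, 0.0636]
eef_rot: [0.3, 0.954, 0.0, 0.0]
ft_force: [-0.4, 0.1, -2.5]
opening: 0.423
[ 0.5161 -0.0905  0.0636] [ 0.2165 -0.5773 -2.3416] 39.130528086862924
[[-0.8203  0.5719  0.0002]
 [ 0.5719  0.8203  0.    ]
 [-0.0001  0.0001 -1.    ]]
pred ring [ 0.594  -0.1448  0.0716]
pred px 341.5246468135371 297.0558681114582
crop org 316 272
pred px 375.2614196575411 232.6293914030948
crop org 350 207
1 10 [0.0042 0.0196 0.0011] [-0.0047  0.0026  0.0037]
-1 53 [-0.0005 -0.0204  0.0015] [-0.0022  0.0015  0.0049]
top [ 0.5882 -0.1408  0.0874] [ 0.575  -0.1253]
```

View pics/c8.png

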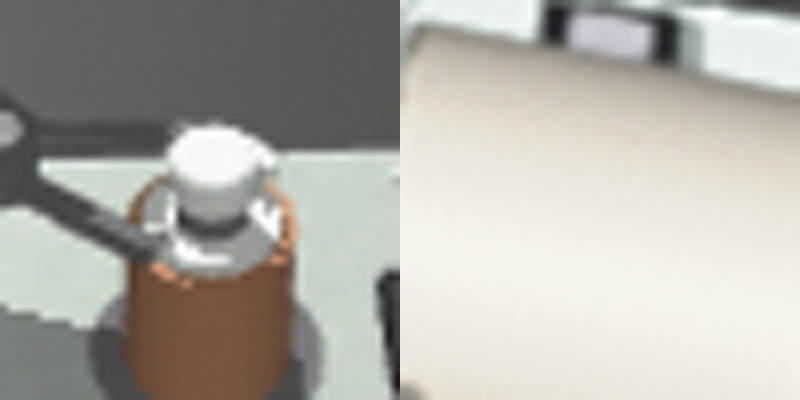

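```bash
python3 - <<'E'
from rig import sense, sign_off
s=sense(); print(s['time'],s['opening']*92,abs(s['joint_velocities']).max(),s['ft_force'])
print(sign_off())
E
```

```text
11.0 39.130528086862924 0.0010726030180911697 [ 0.21646502 -0.57726446 -2.34160132]
the job is handed in; nothing more can be done
None
```

I gripped the small pliers on the rest by their handles with 25–28 N, which spread the ring. I then lifted them, centred the ring over the spindle and lowered it, still spread, to the groove. The job was handed in at 11.0 s with the pliers still squeezed; no verdict was reported.

**Last checks:**
- **Squeeze:** the gripper read 39 mm over the handles, which is the fully squeezed width. I have no direct reading of the joint angle.
- **Height:** the ring's centre is at about 71.6 mm from the arm's pose, against the groove's middle at 71 mm.
- **Level:** the tool points straight down. I did not measure the pliers' own tilt separately.
- **Contact:** the wrist force was about 2.4 N, just the pliers' weight, so the ring is not pressing on the washer.
- **Motion:** the arm was at rest.

**Less certain:**
- **Centring:** the top view was hidden by the arm in the final pose, so centring rests on the side camera and its depth. I estimate it at 1–2 mm. In the last side view the ring's far half was mostly hidden behind the spindle (10 pixels).
- **Failed check:** an automatic reading of the spindle's top in that last view picked up other parts and was not usable.
- **Jar, block and case:** I did not measure them at the end. The jar and block looked unmoved in the last top view I opened, before lowering. I kept clear of all three.

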